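# Level a granite lapping slab with a pry bar and a packing shim

### The arm

A 7-joint arm with a two-finger parallel gripper is mounted at the origin on a cart in front of the work surface, level with it; the furniture and walls round the work are solid. World frame = base frame: x ahead of the robot, y to its left, z up, the work surface at z = 0. Lengths are in m, angles in degrees, forces in N, time in s.
With the tool pointing down it reaches from about 0.425 to 0.875 m from the base axis. Payload 4.7 kg.
Tool frame: the origin (TCP) lies at the very end of the fingers, on their centre line; the grasp point (between the pads) lies 19 mm behind it (env.grasp_offset is the distance from the TCP to the grasp point, in m); z points along the fingers, y is the line along which they close (so a half turn about z gives the same grasp; the last joint's range is limited). The gripper opens to 87 mm and grips with 3 to 60 N. Pads are 19 mm wide; open, the fingers measure 117 mm over their backs; the gripper's body (75 mm by 190 mm) begins 51 mm behind the grasp point.
Start: joints at [-72.416, 18.392, -4.016, 83.108, 1.295, 78.541, -3.26], TCP at [0.188, 0.622, 0.223] pointing down, gripper open.
Joint ranges: [-163.93, 163.93], [-17.29, 119.83], [-79.2, 71.16], [3.27, 140.29], [-89.18, 269.18], [5.43, 117.66], [-154.24, 154.24]. Speed limits (degrees/s): [147.25, 147.25, 180, 180, 180, 180, 180].

### API

Orientations are given as [roll, pitch, yaw] about the fixed x, y, z axes, in that order (R = Rz(yaw) Ry(pitch) Rx(roll)).
In Python, from cell import env gives the robot as it stands. The module is installed in compiled form; this text tells all that it offers.
- The arm moves only by the tool drive_tool, never from a script. Its argument "moves" is one flat list of numbers, 5 for each row, row after row: the shift along the tool's x, y, z in units of 40 mm (1.0 is 40 mm), then the turn about the tool's z in units of 10 degrees (1.0 is 10 degrees), then the finger opening in mm, from 0 to 87. A call has 1 to 5 rows; each row is the pose to reach, as a shift and turn from the pose commanded when the call began, along the tool's axes at that moment; what a row does not reach only later rows make up. A row lasts 1/8 s, in which the tool goes at most 62.5 mm and 10.7 degrees, less where a joint would pass 70% of its speed; a pose out of reach is approached as far as the arm can. A call with a gripper value outside its range is refused whole. The fingers move at their own pace and stop on an object; "squeeze" is the grip in N (left out, the last holds). Time passes only in rows, so rows that repeat a pose let the fingers close. It gives the time, the measured TCP pose, the force, the opening and the grip force at its end, in the units of the state.
- env.get_obs(): the state, without advancing time (a new reading comes with each control period).
- env.read_camera(name): name is "scene" or "side" or "wrist"; returns (picture, depth): 420x560x3 uint8, red, green, blue; 420x560 float32, m along the optical axis (not along the pixel's ray), 0 where there is no reading.
- env.camera_model(name): a dict with "K" (3x3 intrinsics, pixels), "rvec" (rotation vector, rad) and "tvec" (3), from world to camera coordinates, as OpenCV has them; the wrist camera has in their place "tool_from_camera" (4x4, takes a point from camera to tool coordinates, whose origin is the TCP and whose axes are the flange's). Camera axes: x right, y down, z forward; pixel columns grow to the right and rows downward; lengths in m; the calibration is good to about 2 mm. A picture is of the moment at which its call begins: read the wrist's pose just before it. camera_model takes no time and is no camera call.
- env.sign_off(): hands the job in; it is judged then, once.
The state is a dict: "time_s": time; "qpos": joint angles; "joint_velocities": joint speeds; "effort": joint torques, N m; "tool_pos": TCP position; "tool_rot": TCP orientation; "force": force on the tool from outside, world axes, zero at the start; "wrist_torque": the same for the moment, N m; "grip_width": finger opening in m; "grasp_force": force on a finger pad.
Only numpy, scipy, OpenCV 4.12 (cv2) and the standard library are available. Lean on these libraries where they do the work, as an engineer would, in place of code of your own. Each camera call takes 0.05 s, during which the arm holds its last target. There are 200 camera calls.

### The job

The granite lapping slab has worn front feet and slopes towards you: bring it level with the yellow packing shim. Push the toe of the red-handled pry bar under the slab's front edge over the roller of the blue stand, lever the slab up gently, without forcing the bar, and park the bar's handle under the tooth of the stand's gate so that your hand is free; then slip the shim under the raised edge near its middle, square to it, until the step of the shim just meets the slab, without shoving the slab. Unhook the bar, let the slab down gently onto the shim, draw the bar right out from under the slab and leave it lying in the stand; leave the spool, the foil roll and the tin of nails alone.

Things in the scene. Friction and masses are not known exactly. Their poses are not given: they have to be found in the camera images.
- stand: Blue steel lifting stand fixed to the table, 230 mm long, 46 wide, dark base plate 4 mm thick. Origin: on the table below the roller; x axis level, from the gate (robot's end) towards the slab; y left, z up. A notched gate stands at x = -185 mm (12 mm thick): a C open to the left, of sill, right post and tooth.
- roller (a point): Top of the stand's steel roller, the fulcrum: x = 0, y = 0, z = 14 mm in the stand's frame. A fixed rod across y, 12 mm thick, between two round collars (up to z = 21 mm) that leave 34 mm for the bar.
- gate_sill (a point): Top of the gate's sill on the stand's centre line: x = -185, y = 0, z = 14 mm in the stand's frame. The sill ends at the left in an ear (right face y = +22, top z = 24 mm), at the right in the post (left face y = -36 mm). Between ear and tooth the gate is open upwards.
- tooth_tip (a point): Lower left tip of the gate's tooth: x = -185, y = -20, z = 22.5 mm in the stand's frame. The tooth overhangs the sill from the post (y = -36) to here; underside level at z = 22.5, top z = 31.5 mm. The slot is 8.5 mm high for the 6 mm bar: press the bar onto the sill, ease off a hair and slide it right below the tooth, which then holds it down.
- slab: Loose granite slab, 160 deep (x) x 200 wide (y) x 40 mm, 2.8 to 4.1 kg, a small bubble level on top. Origin: centre of underside; x points away from the robot, nearly along the stand's x. Two rear feet 15 mm high (65 mm behind, 84 mm to the sides), two worn front feet 10 mm (62 mm in front, 84 mm to the sides): it slopes 0.039 rad down to the front at the start.
- slab_edge (a point): Middle of the slab's lower front edge: x = -80, y = 0, z = 0 mm in the slab's frame. Its world z is the gap under the edge: 9.6 mm at the start, 15 mm when level. Lifting the edge takes 12 to 19 N. The edge lies about 50 mm beyond the roller; the stand's centre line meets it about 58 mm right (-y) of this point.
- pry_bar: Loose straight flat steel bar, 290 long (x), 18 wide, 6 mm thick, 0.24 kg, x from -145 to 5 mm coated red. Origin: centre of underside; x points to the toe. Top flat; the last 31 mm at the toe only 2.5 mm thick, cut away below. At the start it lies level on roller and sill, between tooth and ear, the toe 10 to 30 mm short of the slab and above the gap.
- bar_toe (a point): Top middle of the toe's end: x = 145, y = 0, z = 6 mm in the bar's frame. Raise the handle and the toe dips to the gap; 10 to 20 mm of it under the edge is enough. Then pressing the bar down onto the sill raises the edge to about 20 mm; held by the tooth it keeps it 18 to 19.5 mm high.
- shim: Loose yellow stepped plastic packing shim, 100 long (x), 30 mm wide, two black bands. Origin: centre of underside; x points to its thin end. Tongue (x 10 to 50 mm) 15 mm thick, nose bevelled to 10; thick part (x -50 to 10 mm) 24 mm thick, to be held across its width. It lies and stays flat on the table. Fully in, its step meets the slab's front face.
- shim_step (a point): Foot of the shim's upright step: x = 10, y = 0, z = 15 mm in the shim's frame.
- solder_spool: Solder spool standing on the table, 62 x 92 x 40 mm, origin at the underside: leave it alone.
- foil_roll_copper: Copper foil roll lying flat, 61 mm across, 7 high, origin at the centre of its underside: leave it alone.
- nail_tin: Open tin of nails, 61 mm across, 22 high, origin at the centre of its underside: leave it alone.

How it is judged (in metres and radians):
On the way, in this order (a step that is already met when the one before it is completed fails the run):
1. The bar, over the roller, has levered the slab's front edge up to more than 16.5 mm (height (world z) of slab_edge above 0.0165 m and contact force between pry_bar and slab above 4 N and contact force between pry_bar and stand above 4 N), for 0.2 s.
2. The bar is parked: nothing of the robot touches it and it still holds the edge above 16.5 mm (height (world z) of slab_edge above 0.0165 m and contact force between pry_bar and slab above 4 N and contact force between each of the fingers, the arm and pry_bar below 0.1 N), for 0.4 s.
3. The shim is in under the raised edge, its step within 2.5 mm of the slab's front, while the bar holds the slab (height (world z) of slab_edge above 0.0165 m and x of shim_step in the frame of slab_edge above -0.0025 m and y of shim_step in the frame of slab_edge between -0.025 and 0.045 m and angle between the x axis of shim and the x axis of slab, either way round below 0.1 rad and contact force between pry_bar and slab above 4 N), for 0.2 s.
At the end, for the whole second after the job is handed in: Slab level within 0.012 rad, resting on the shim; the shim's step within 2.5 mm of the slab's front, 25 mm right to 45 mm left of mid edge, square within 0.1 rad. Bar out, toe at least 3 mm clear of the slab, lying in the stand within 0.15 rad of level. Slab, bar and shim at rest (angle between slab's own z axis and vertical below 0.012 rad and x of shim_step in the frame of slab_edge above -0.0025 m and y of shim_step in the frame of slab_edge between -0.025 and 0.045 m and angle between the x axis of shim and the x axis of slab, either way round below 0.1 rad and contact force between shim and slab above 4 N and contact force between pry_bar and slab below 0.1 N and x of bar_toe in the frame of slab_edge below -0.003 m and y of pry_bar in the frame of stand between -0.04 and 0.03 m and x of pry_bar in the frame of stand above -0.18 m and angle between pry_bar's own z axis and vertical below 0.15 rad and contact force between pry_bar and stand above 0.3 N and linear speed of each of slab, pry_bar, shim below 0.01 m/s); the robot touches nothing.
It fails at once if The slab drops or is jerked (its middle moves faster than 0.06 m/s) (linear speed of slab above 0.06 m/s).
It fails at once if The slab is shoved out of its place (10 mm) or levered too high (edge above 26 mm) (distance of slab from where it was at the start of the episode above 0.01 m or height (world z) of slab_edge above 0.026 m).
It fails at once if The shim is shoved against the raised slab with more than 12 N (height (world z) of slab_edge above 0.0165 m and contact force between shim and slab above 12 N).
It fails at once if The bar is forced: more than 40 N on the slab, or 48 N on the stand while the slab is up (contact force between pry_bar and slab above 40 N or (height (world z) of slab_edge above 0.0165 m and contact force between pry_bar and stand above 48 N)).
It fails at once if The spool, the foil roll or the tin is moved by 10 mm (distance of any of solder_spool, foil_roll_copper, nail_tin from where it was at the start of the episode above 0.01 m).
It also fails if it takes over 72 s, if anything falls off the work surface, if the arm or the gripper's body presses on something with over 40 N, if the wrist force passes 120 N, or if a joint passes its speed limit or range.

## Working session

There is one attempt and no reset: what is moved stays moved. The work goes in short steps, Python scripts to look and compute and a tool call to move; the robot and the scene stay as the last step left them, time stands still between calls to the robot, and variables do not carry over. Pictures are saved under pics/ and viewed, at most 10 in all, crops included, and the job is handed in when it is done.

Besides the shell and the picture viewer there is one more tool, called after "Request:" as name(argument=value, ...), one argument or row to a line, values as JSON. drive_tool: Moves the arm, as the interface text tells. Its arguments: {"type":"object","properties":{"moves":{"type":"array","items":{"type":"number"}},"squeeze":{"type":"number"}},"required":["moves"]}

```bash
mkdir -p pics; cat > h.py <<'E'
from cell import env
import numpy as np, cv2
def cam(name):
    m=env.camera_model(name); K=np.array(m["K"]); R=cv2.Rodrigues(np.array(m["rvec"],float))[0]; t=np.array(m["tvec"]).ravel()
    return K,R,t
def ray(K,R,t,u,v,z):
    d=R.T@np.linalg.solve(K,[u,v,1.]); c=-R.T@t
    return c+d*(z-c[2])/d[2]
def proj(K,R,t,p):
    q=K@(R@np.array(p)+t); return q[:2]/q[2]
def cloud(K,R,t,D):
    v,u=np.mgrid[:D.shape[0],:D.shape[1]]
    P=np.stack([(u-K[0,2])/K[0,0]*D,(v-K[1,2])/K[1,1]*D,D],-1)
    return (P-t)@R
def wcam():
    from scipy.spatial.transform import Rotation as Ro
    o=env.get_obs(); T=np.array(env.camera_model("wrist")["tool_from_camera"])
    K=np.array(env.camera_model("wrist")["K"])
    W=np.eye(4); W[:3,:3]=Ro.from_euler('xyz',o["tool_rot"],degrees=True).as_matrix(); W[:3,3]=o["tool_pos"]
    C=np.linalg.inv(W@T); return K,C[:3,:3],C[:3,3]
E
python3 - <<'E'
from h import *
o=env.get_obs(); print(o)
for n in("scene","side"):
    p,d=env.read_camera(n); cv2.imwrite(f"pics/{n}0.png",p[:,:,::-1]); np.save(n+"0.npy",d)
    K,R,t=cam(n); print(n,-R.T@t,R[2])
print(env.camera_model("wrist"))
E
```

```text
{'time_s': 0.0, 'qpos': array([-72.415407  ,  18.43977448,  -4.01295065,  83.17454853,
         1.29453632,  78.53933436,  -3.2626469 ]), 'joint_velocities': array([ 0.03638698, -0.11772821, -0.04212467, -0.10635999,  0.01640036,
       -0.01500886, -0.04987511]), 'effort': array([-6.22184853e-04, -4.91273260e+01, -4.04549316e-01, -3.12549520e+01,
       -6.40135864e-02,  4.32283350e-02,  1.61932353e-04]), 'tool_pos': array([0.1875339 , 0.62179294, 0.22145614]), 'tool_rot': array([-1.79891546e+02,  6.01981799e-03,  1.63219966e+02]), 'force': array([-0.30786011, -0.50611815, -0.06339069]), 'wrist_torque': array([0.00721458, 0.00253548, 0.02030624]), 'grasp_force': 0.0, 'grip_width': 0.08729863375826442}
scene [0.06420266 0.58966702 0.44023497] [ 0.52968052 -0.7498553  -0.39642853]
side [ 0.24779829 -0.7567952   0.49791152] [ 0.4075732   0.738155   -0.53759769]
{'K': array([[296.11813777,   0.        , 274.50095076],
       [  0.        , 296.11813777, 206.17905351],
       [  0.        ,   0.        ,   1.        ]]), 'tool_from_camera': array([[ 1.18412474e-03, -9.60502662e-01, -2.78268277e-01,
         7.52551267e-02],
       [ 9.99999299e-01,  1.13569356e-03,  3.35242024e-04,
         7.73459821e-05],
       [-5.97336506e-06, -2.78268479e-01,  9.60503334e-01,
        -1.62934234e-01],
       [ 0.00000000e+00,  0.00000000e+00,  0.00000000e+00,
         1.00000000e+00]])}
```

View pics/scene0.png

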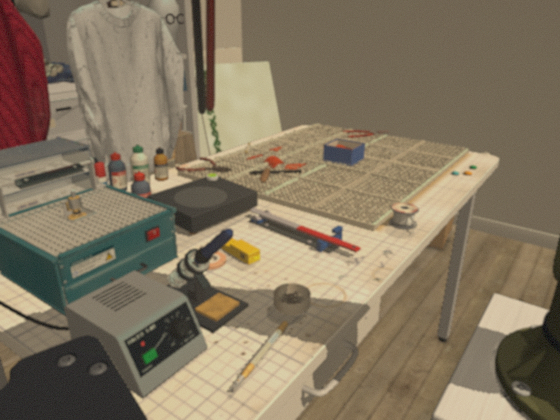

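View pics/side0.png

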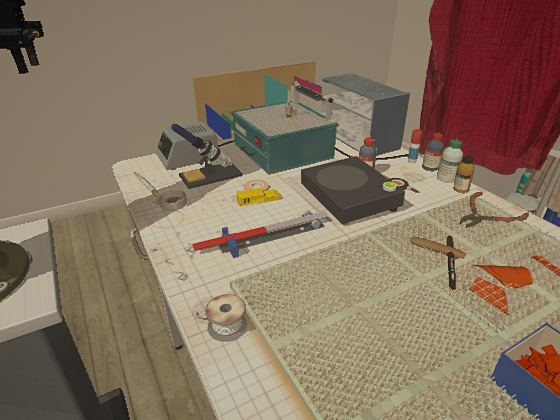

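The side view shows the red bar from (193,246) to (325,218), the blue gate at (232,240), the slab at (352,188), the yellow shim at (258,197) and the foil roll behind it at (258,186). The tin is at (172,199) and the spool at (225,316).

```bash
python3 - <<'E'
from h import *
for n in("scene","side"):
    K,R,t=cam(n); p=cv2.imread(f"pics/{n}0.png"); d=np.load(n+"0.npy"); P=cloud(K,R,t,d)
    hsv=cv2.cvtColor(p,cv2.COLOR_BGR2HSV); h,s,v=cv2.split(hsv)
    ok=(d>0)&(P[...,2]<.08)&(P[...,2]>-.01)
    M={"red":((h<6)|(h>174))&(s>170)&(v>90),"yellow":(h>20)&(h<32)&(s>180)&(v>110),"blue":(h>105)&(h<125)&(s>110)&(v>40),"dark":(v<65)}
    x0,x1,y0,y1=(120,420,160,300) if n=="scene" else (180,410,150,260)
    for k,m in M.items():
        m=(m&ok).astype(np.uint8); mm=np.zeros_like(m); mm[y0:y1,x0:x1]=m[y0:y1,x0:x1]
        N,L,S,C=cv2.connectedComponentsWithStats(mm)
        for i in range(1,N):
            if S[i,4]<40: continue
            Q=P[L==i]; lo,hi=np.percentile(Q,[2,98],axis=0)
            top=Q[Q[:,2]>hi[2]-.006]; r=cv2.minAreaRect((top[:,:2]*1000).astype(np.float32))
            print(n,k,S[i],lo.round(3),hi.round(3),[np.round(a,1) for a in r])
E
```

```text
scene red [298 227  55  22 198] [ 0.409 -0.139  0.019] [ 0.535 -0.12   0.023] [array([ 470.1, -130.8]), array([ 14.5, 133.9]), np.float64(85.1)]
scene yellow [225 239  34  24 348] [ 0.543 -0.013  0.007] [0.619 0.02  0.027] [array([572.6,   2.9]), array([26.9, 60.2]), np.float64(80.7)]
scene dark [175 210  40  23 407] [ 0.708 -0.048  0.016] [0.769 0.004 0.05 ] [array([728.8,  -3.6]), array([63.1, 28.6]), np.float64(29.1)]
scene dark [178 264  32  36 380] [0.517 0.133 0.01 ] [0.582 0.184 0.068] [array([541.7, 179.5]), array([34.7,  8.3]), np.float64(7.0)]
side red [193 227  74  23 447] [ 0.395 -0.152  0.016] [ 0.537 -0.125  0.021] [array([ 466.2, -137.5]), array([ 20.4, 147.5]), np.float64(84.6)]
side yellow [237 189  43  17 496] [ 0.542 -0.028  0.003] [0.635 0.011 0.025] [array([572.1,  -2.6]), array([35.1, 59.1]), np.float64(78.7)]
side dark [210 150  10  11  41] [0.536 0.145 0.049] [0.56  0.158 0.073] [array([556.1, 149. ]), array([14. ,  5.4]), np.float64(46.1)]
side dark [374 154  35   6  49] [ 0.904 -0.043  0.005] [1.071 0.025 0.06 ] [array([905.7, -42.3]), array([4.8, 0.9]), np.float64(15.2)]
side dark [180 156  62  32 313] [0.461 0.12  0.004] [0.605 0.201 0.055] [array([522.2, 157.5]), array([13.3,  8.3]), np.float64(21.6)]
side dark [ 301  170  103   54 1274] [ 0.695 -0.21   0.013] [ 0.844 -0.015  0.05 ] [array([ 730.2, -139.4]), array([120.3, 248.8]), np.float64(33.8)]
```

Request:
drive_tool(
  moves=[-8.4,-5.1,-1.2,0,87,-8.4,-5.1,-1.2,0,87,-8.4,-5.1,-1.2,0,87,-8.4,-5.1,-1.2,0,87,-8.4,-5.1,-1.2,0,87],
)

```text
time_s: 0.72
tool_pos: [0.396, 0.3899, 0.2604]
tool_rot: [-180.0, -0.0, 163.2]
force: [0.4, 0.6, -0.6]
grip_width: 0.0872
grasp_force: 0.0
```

Request:
drive_tool(
  moves=[-6,-11,0,0,87,-6,-11,0,0,87,-6,-11,0,0,87,-6,-11,0,0,87,-6,-11,0,0,87],
)

```text
time_s: 1.35
tool_pos: [0.459, 0.0837, 0.2603]
tool_rot: [180.0, 0.0, 163.2]
force: [1.5, 0.7, 0.3]
grip_width: 0.087
grasp_force: 0.0
```

Request:
drive_tool(
  moves=[-2,-4.5,0,-0.8,87,-2,-4.5,0,-1.2,87,-2,-4.5,0,-1.2,87,-2,-4.5,0,-1.2,87],
)

```text
time_s: 1.85
tool_pos: [0.483, -0.115, 0.2605]
tool_rot: [-179.9, 0.0, 174.7]
force: [0.7, 0.6, -0.3]
grip_width: 0.0874
grasp_force: 0.0
```

```bash
python3 - <<'E'
from h import *
K,R,t=wcam(); print(env.get_obs()["tool_pos"],env.get_obs()["tool_rot"])
p,d=env.read_camera("wrist"); cv2.imwrite("pics/w1.png",p[:,:,::-1]); np.savez("w1.npz",K=K,R=R,t=t,d=d)
E
```

```text
[ 0.48304288 -0.1149762   0.26049672] [-1.79930960e+02  1.56979817e-02  1.74726658e+02]
```

View pics/w1.png

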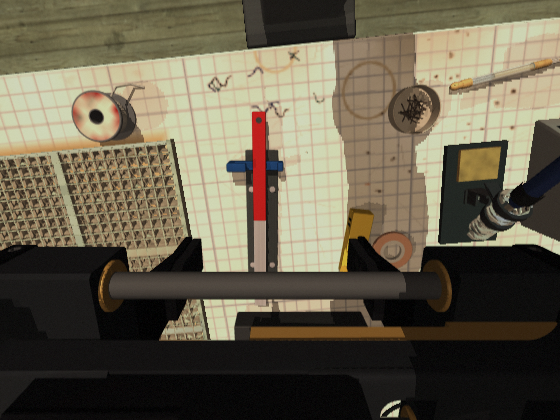

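The wrist view (up = towards the robot, right = +y) shows the bar centred at column 260 and the gate at row 167. The stand base runs from (247,150) to (275,300), the shim is at (355,240), the foil at (393,250) and the tin at (413,108). The slab's edge is at about row 315 behind the gripper, so I'll move forward for it.

Request:
drive_tool(
  moves=[-4.2,1,0,0,87,-4.2,1,0,0,87,-4.2,1,0,0,87,-4.2,1,0,0,87],
)

```text
time_s: 2.4
tool_pos: [0.6566, -0.0787, 0.2563]
tool_rot: [-180.0, -0.3, 175.6]
force: [-0.1, 0.1, -0.3]
grip_width: 0.087
grasp_force: 0.0
```

```bash
python3 - <<'E'
from h import *
K,R,t=wcam(); print(env.get_obs()["tool_pos"],env.get_obs()["tool_rot"])
p,d=env.read_camera("wrist"); cv2.imwrite("pics/w2.png",p[:,:,::-1]); np.savez("w2.npz",K=K,R=R,t=t,d=d)
E
```

```text
[ 0.65657713 -0.07874521  0.25633368] [-179.95230907   -0.29255536  175.57845504]
```

View pics/w2.png

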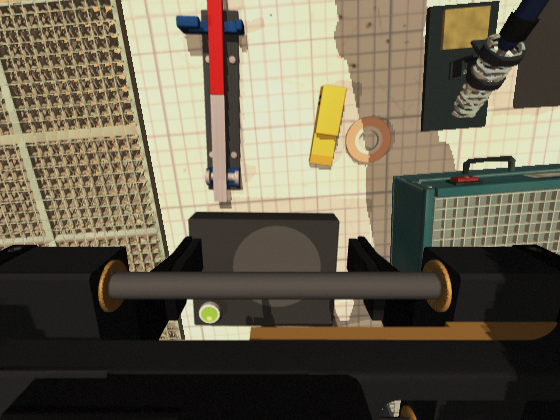

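This view shows the bar's toe at (222,201), the roller at (222,177), the gate at (210,24), the shim at (327,125) and the slab's front edge at row 213, columns 190–337. Next I measure all of these.

```bash
python3 - <<'E'
from h import *
Z=np.load("w2.npz"); K,R,t,d=[Z[k] for k in("K","R","t","d")]
p=cv2.imread("pics/w2.png"); P=cloud(K,R,t,d)
h,s,v=cv2.split(cv2.cvtColor(p,cv2.COLOR_BGR2HSV))
def comp(m,x0,x1,y0,y1):
    mm=np.zeros(m.shape,np.uint8); mm[y0:y1,x0:x1]=m[y0:y1,x0:x1]
    N,L,S,C=cv2.connectedComponentsWithStats(mm); i=1+np.argmax(S[1:,4]); return L==i
def rect(m,z,name):
    ys,xs=np.nonzero(m); Q=np.array([ray(K,R,t,u,w,z)[:2] for u,w in zip(xs,ys)])*1000
    r=cv2.minAreaRect(Q.astype(np.float32)); print(name,m.sum(),[np.round(a,1) for a in r],"depth z pct",np.percentile(P[m][:,2],[10,50,90]).round(4)); print(cv2.boxPoints(r).round(1).tolist()); return Q
red=((h<8)|(h>172))&(s>150)&(v>70)
rect(comp(red,190,240,0,110),.02,"red")
# bar silver: per-row edges from cols
for r in (110,130,150,165,190,197):
    print(r,[tuple(int(x) for x in p[r,c]) for c in range(204,242,3)])
yel=(h>18)&(h<34)&(s>130)&(v>80)
m=comp(yel,300,350,80,175); rect(m,.024,"shim@24")
Q=m&(abs(P[...,2]-.024)<.0035); rect(Q,.024,"thick"); Q=m&(P[...,2]<.0185)&(P[...,2]>.012); rect(Q,.015,"tongue")
dk=(v<75)
m=comp(dk,180,345,205,235); 
front=[]
for c in range(200,335,15):
    col=v[200:230,c].astype(int); g=np.diff(col); r=200+np.argmin(g)+.5
    front.append([c,r]); 
F=np.array(front); print(F.tolist())
for zz in(.0096,.0495): 
    X=np.array([ray(K,R,t,a,b,zz) for a,b in F]); k=np.polyfit(X[:,1],X[:,0],1); print("front edge",zz,X[[0,-1]].round(4).tolist(),k)
for r in(214,218,222,226,235): print(r, P[r,200:330:26].round(4).tolist())
for r in(225,235): 
    row=v[r,170:360].astype(int); print(r,row[:40].tolist(),row[-40:].tolist())
blue=(h>100)&(h<125)&(s>120)
rect(comp(blue,170,250,5,45),.03,"gate")
E
```

```text
red 1408 [array([ 490.7, -138.6]), array([ 18.3, 102.6]), np.float64(84.2)] depth z pct [0.0196 0.0208 0.0218]
[[438.70001220703125, -142.5], [540.7999877929688, -152.89999389648438], [542.7000122070312, -134.6999969482422], [440.6000061035156, -124.30000305175781]]
110 [(183, 221, 217), (59, 66, 72), (81, 92, 104), (155, 174, 199), (151, 169, 193), (152, 170, 195), (152, 170, 194), (27, 29, 32), (46, 53, 56), (52, 60, 64), (54, 62, 67), (53, 60, 64), (134, 162, 183)]
130 [(185, 221, 226), (59, 66, 72), (57, 66, 71), (152, 170, 195), (149, 166, 190), (151, 169, 194), (150, 168, 192), (46, 51, 60), (25, 28, 30), (53, 61, 64), (54, 61, 66), (51, 58, 63), (133, 153, 174)]
150 [(191, 228, 226), (68, 79, 82), (57, 67, 72), (152, 171, 196), (143, 162, 188), (151, 168, 193), (146, 164, 188), (103, 118, 137), (27, 30, 32), (51, 60, 63), (51, 58, 63), (54, 62, 65), (138, 171, 184)]
165 [(190, 228, 226), (106, 131, 131), (58, 66, 72), (154, 173, 195), (148, 167, 192), (149, 168, 192), (145, 163, 188), (144, 163, 182), (27, 30, 30), (52, 60, 64), (52, 62, 65), (54, 62, 64), (112, 140, 154)]
190
[... 2550 characters left out ...]
226, 225, 225, 225, 225, 225, 226, 225, 225, 226, 225, 222, 215, 216]
235 [226, 225, 219, 224, 226, 226, 226, 227, 228, 229, 229, 229, 230, 229, 224, 210, 199, 201, 199, 81, 51, 55, 60, 59, 60, 61, 59, 58, 57, 61, 60, 62, 58, 60, 59, 59, 59, 60, 60, 59] [59, 57, 58, 59, 58, 60, 58, 58, 58, 54, 59, 57, 57, 58, 60, 59, 61, 50, 123, 225, 224, 226, 224, 225, 219, 200, 223, 226, 225, 226, 226, 225, 226, 225, 225, 225, 224, 222, 198, 189]
gate 422 [array([ 466.2, -161. ]), array([34.9, 16.2]), np.float64(83.0)] depth z pct [0.0144 0.0312 0.0331]
[[456.0, -177.3000030517578], [472.1000061035156, -179.3000030517578], [476.3999938964844, -144.60000610351562], [460.29998779296875, -142.6999969482422]]
```

```bash
python3 - <<'E'
from h import *
Z=np.load("w2.npz"); K,R,t,d=[Z[k] for k in("K","R","t","d")]
p=cv2.imread("pics/w2.png"); P=cloud(K,R,t,d); h,s,v=cv2.split(cv2.cvtColor(p,cv2.COLOR_BGR2HSV))
L=[];Rr=[];B=[]
for r in range(60,160,4):
    if r in(108,60): pass
    row=cv2.GaussianBlur(v[r:r+1].astype(np.float32),(3,1),0)[0]; g=np.diff(row)
    a=200+np.argmin(g[200:210])+.5; b=232+np.argmax(g[232:246])+.5
    L.append(ray(K,R,t,a,r,.004)[:2]); Rr.append(ray(K,R,t,b,r,.004)[:2])
L=np.array(L);Rr=np.array(Rr)
kl=np.polyfit(L[:,0],L[:,1],1);kr=np.polyfit(Rr[:,0],Rr[:,1],1); print("plate L/R",kl,kr,"width",(kr-kl)@[.56,1],"centre y at x=.47,.65:",[((kl+kr)/2@[x,1]).round(4) for x in(.47,.65)])
blue=((h>100)&(h<125)&(s>110)).astype(np.uint8)
N,LL,S,C=cv2.connectedComponentsWithStats(blue[:200,150:260].copy())
for i in range(1,N):
    if S[i,4]>15:
        m=np.zeros(blue.shape,bool); m[:200,150:260]=LL==i; Q=P[m]
        print(S[i],np.percentile(Q,[5,50,95],axis=0).round(4).tolist())
print("toe",ray(K,R,t,222,201.5,.020), "rows",v[160:212,222].tolist())
Z=np.load("w1.npz"); K,R,t=[Z[k] for k in("K","R","t")]
print("handle end",ray(K,R,t,260,111.5,.02),"tin",ray(K,R,t,413,108,.02),"spool",ray(K,R,t,98,115,.04),"foil",ray(K,R,t,393,250,.007))
E
```

```text
plate L/R [-0.09589423 -0.11157273] [-0.09764933 -0.06401344] width 0.04657643635217656 centre y at x=.47,.65: [np.float64(-0.1333), np.float64(-0.1507)]
[ 27  16  31  18 432] [[0.4587, -0.1758, 0.0133], [0.4657, -0.162, 0.0311], [0.47, -0.1486, 0.0334]]
[ 73  19  21  15 256] [[0.4619, -0.1257, 0.0126], [0.469, -0.1145, 0.0153], [0.4747, -0.1038, 0.0253]]
[ 77 168  13   4  41] [[0.6395, -0.144, 0.0041], [0.6406, -0.1378, 0.0095], [0.6431, -0.1281, 0.0127]]
[ 77 181  13   5  36] [[0.6565, -0.1461, 0.0088], [0.6599, -0.1406, 0.0103], [0.663, -0.1318, 0.0138]]
toe [ 0.68325806 -0.15461028  0.02      ] rows [188, 188, 188, 188, 188, 188, 187, 187, 188, 187, 188, 187, 187, 187, 187, 186, 187, 186, 185, 189, 192, 194, 193, 193, 192, 191, 193, 190, 190, 191, 192, 190, 191, 190, 189, 189, 189, 188, 188, 188, 187, 168, 108, 93, 97, 113, 118, 120, 162, 217, 217, 191]
handle end [ 0.39537628 -0.12624379  0.02      ] tin [0.40904708 0.07127268 0.02      ] spool [ 0.38190127 -0.32559892  0.04      ] foil [0.61411631 0.05464131 0.007     ]
```

Request:
drive_tool(
  moves=[5.9,-1.75,1,0.1,40,5.9,-1.75,1,0.1,40,5.9,-1.75,2,0.1,40,5.9,-1.75,4,0.1,40,5.9,-1.75,4.5,0.1,40],
  squeeze=20,
)

```text
time_s: 3.08
tool_pos: [0.4212, -0.1306, 0.1013]
tool_rot: [179.7, 0.2, 174.3]
force: [0.4, 0.2, -1.6]
grip_width: 0.0455
grasp_force: 0.0
```

```bash
python3 - <<'E'
from h import *
o=env.get_obs(); print(o["tool_pos"],o["tool_rot"],o["force"],o["grip_width"])
K,R,t=wcam()
p,d=env.read_camera("wrist"); cv2.imwrite("pics/w3.png",p[:,:,::-1]); np.savez("w3.npz",K=K,R=R,t=t,d=d)
h,s,v=cv2.split(cv2.cvtColor(p[:,:,::-1].copy(),cv2.COLOR_BGR2HSV))
m=(((h<8)|(h>172))&(s>150)&(v>60)).astype(np.uint8); N,L,S,C=cv2.connectedComponentsWithStats(m); i=1+np.argmax(S[1:,4]); print(S[i])
ys,xs=np.nonzero(L==i); Q=np.array([ray(K,R,t,a,b,.02)[:2] for a,b in zip(xs,ys)])*1000
r=cv2.minAreaRect(Q.astype(np.float32)); print(r,cv2.boxPoints(r).round(1).tolist())
E
```

```text
[ 0.42116726 -0.13059556  0.10134808] [179.74375303   0.20108698 174.29240629] [ 0.35748786  0.20652263 -1.5541981 ] 0.045506888967690035
[ 263  176   21   96 1880]
((434.7445068359375, -133.0364227294922), (17.75217628479004, 88.24809265136719), 84.82455444335938) [[390.0, -137.89999389648438], [477.8999938964844, -145.89999389648438], [479.5, -128.1999969482422], [391.6000061035156, -120.19999694824219]]
```

View pics/w3.png

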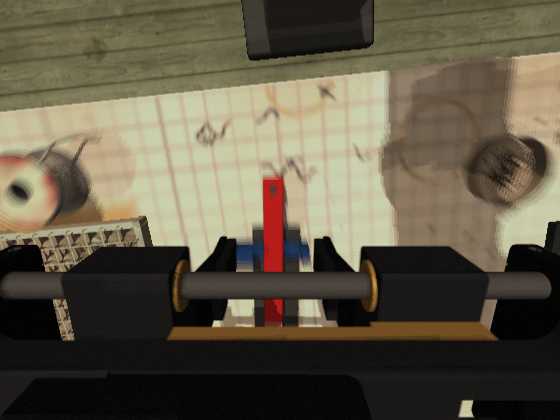

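The bar handle is centred between the fingers, its end at (273,178), and the gate lies ahead of them. I'll go down and grip.

Request:
drive_tool(
  moves=[0,0,0.8,0,40,0,0,1.7,0,40,0,0,1.7,0,40,0,0,1.7,0,10,0,0,1.7,0,10],
)

```text
time_s: 3.75
tool_pos: [0.4243, -0.1318, 0.0357]
tool_rot: [179.9, 0.2, 174.2]
force: [0.0, 0.1, -0.5]
grip_width: 0.0271
grasp_force: 0.0
```

Request:
drive_tool(
  moves=[0,0,0,0,10,0,0,0,0,10,0,0,0,0,10],
  squeeze=20,
)

```text
time_s: 4.12
tool_pos: [0.423, -0.1319, 0.0342]
tool_rot: [180.0, 0.0, 174.2]
force: [-0.4, -0.0, 0.1]
grip_width: 0.0107
grasp_force: 0.0
```

Request:
drive_tool(
  moves=[0.2,0,0,0,40,0.2,0,0,0,40,0.2,0,0,0,40,0.2,0,0.35,0,40,0.2,0,0.7,0,40],
)

```text
time_s: 4.75
tool_pos: [0.4148, -0.131, 0.0049]
tool_rot: [180.0, -0.0, 174.2]
force: [-0.6, 0.1, 0.4]
grip_width: 0.0395
grasp_force: 0.0
```

Request:
drive_tool(
  moves=[0,0,0,0,40,0,0,0,0,25],
)

```text
time_s: 5.0
tool_pos: [0.4147, -0.1313, 0.0057]
tool_rot: [-180.0, -0.0, 174.2]
force: [-0.6, 0.6, -0.5]
grip_width: 0.0356
grasp_force: 0.0
```

Request:
drive_tool(
  moves=[0,0,0,0,10,0,0,0,0,10,0,0,0,0,10,0,0,0,0,10],
  squeeze=20,
)

```text
time_s: 5.5
tool_pos: [0.4153, -0.131, 0.0063]
tool_rot: [180.0, 0.0, 174.2]
force: [-0.0, 0.5, 2.6]
grip_width: 0.0177
grasp_force: 20.0
```

Request:
drive_tool(
  moves=[-0.1,0,-0.05,0,10,-0.2,0,-0.1,0,10,-0.2,0,-0.2,0,10,-0.2,0,-0.3,0,10],
)

```text
time_s: 6.0
tool_pos: [0.4229, -0.1319, 0.0182]
tool_rot: [-180.0, 0.0, 174.2]
force: [0.7, -0.9, -3.1]
grip_width: 0.0176
grasp_force: 20.0
```

Request:
drive_tool(
  moves=[0,0,-0.2,0,10,0,0,-0.4,0,10,0,0,-0.6,0,10,0,0,-0.8,0,10,0,0,-1.0,0,10],
)

```text
time_s: 6.62
tool_pos: [0.4229, -0.1319, 0.0586]
tool_rot: [180.0, 0.0, 174.2]
force: [1.2, -0.5, -3.4]
grip_width: 0.0177
grasp_force: 20.0
```

```bash
python3 - <<'E'
from h import *
o=env.get_obs(); print(o["tool_pos"],o["force"])
p,d=env.read_camera("side"); K,R,t=cam("side"); np.save("s1.npy",d)
c=p[170:290,170:370,::-1]; cv2.imwrite("pics/s1.png",cv2.resize(c,None,fx=4,fy=4,interpolation=cv2.INTER_CUBIC))
E
```

```text
[ 0.4228712  -0.13187388  0.05859213] [ 1.18295439 -0.46964183 -3.38158435]
```

View pics/s1.png

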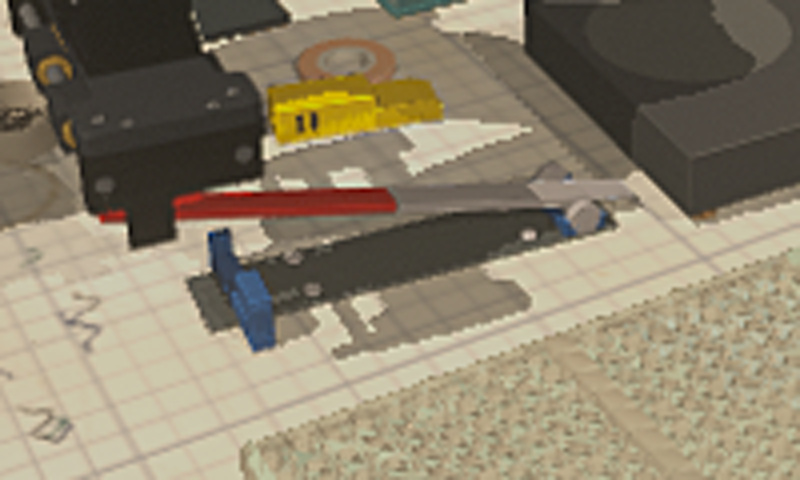

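The bar is tilted over the roller with its toe at about (632,195) in the crop, 10 mm short of the slab and low. I'll slide it in.

Request:
drive_tool(
  moves=[-0.1,0,0,0,10,-0.2,0,0,0,10,-0.3,0,0.01,0,10,-0.35,0,0.02,0,10],
)

```text
time_s: 7.18
tool_pos: [0.4369, -0.1334, 0.0569]
tool_rot: [-180.0, -0.0, 174.2]
force: [0.4, 0.3, -1.8]
grip_width: 0.0176
grasp_force: 20.0
```

Request:
drive_tool(
  moves=[-0.08,0,0.01,0,10,-0.16,0,0.02,0,10,-0.24,0,0.03,0,10,-0.28,0,0.03,0,10],
)

```text
time_s: 7.68
tool_pos: [0.4481, -0.1344, 0.056]
tool_rot: [-180.0, 0.0, 174.2]
force: [-0.5, 0.5, -1.3]
grip_width: 0.0179
grasp_force: 20.0
```

Request:
drive_tool(
  moves=[-0.05,0,0,0,10,-0.05,0,0.05,0,10,-0.05,0,0.1,0,10,-0.05,0,0.13,0,10,-0.05,0,0.13,0,10],
)

```text
time_s: 8.3
tool_pos: [0.4499, -0.1346, 0.0508]
tool_rot: [180.0, 0.0, 174.2]
force: [-0.7, -1.0, -0.6]
grip_width: 0.0178
grasp_force: 20.0
```

Request:
drive_tool(
  moves=[0,0,0.04,0,10,0,0,0.08,0,10,0,0,0.08,0,10],
)

```text
time_s: 8.68
tool_pos: [0.4498, -0.1346, 0.0476]
tool_rot: [180.0, -0.0, 174.2]
force: [-2.1, -0.3, 0.3]
grip_width: 0.0176
grasp_force: 20.0
```

Request:
drive_tool(
  moves=[0,0,0,0,28,0,0,0,0,28,0.12,0,0,0,28,0.23,0,0,0,28,0.23,0,0,0,28],
)

```text
time_s: 9.3
tool_pos: [0.4403, -0.1335, 0.0476]
tool_rot: [180.0, -0.0, 174.2]
force: [-0.7, 0.8, 0.3]
grip_width: 0.0283
grasp_force: 0.0
```

```bash
python3 - <<'E'
from h import *
o=env.get_obs(); print(o["tool_pos"],o["force"])
p,d=env.read_camera("side")
c=p[170:290,170:370,::-1]; cv2.imwrite("pics/s2.png",cv2.resize(c,None,fx=4,fy=4,interpolation=cv2.INTER_CUBIC))
E
```

```text
[ 0.44034647 -0.13354148  0.04758156] [-0.68833257  0.83413888  0.30024295]
```

View pics/s2.png

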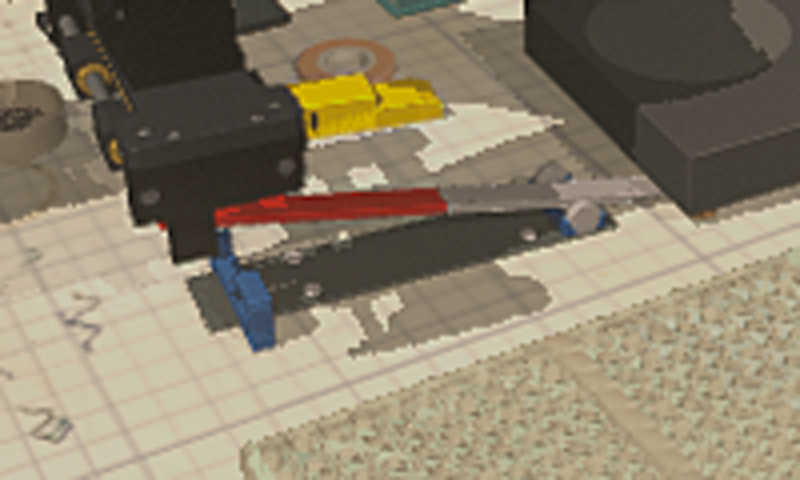

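Request:
drive_tool(
  moves=[0,0,-0.05,0,28,0,0,-0.05,0,10,0,0,-0.05,0,10,0,0,-0.05,0,10],
  squeeze=30,
)

```text
time_s: 9.85
tool_pos: [0.4409, -0.1337, 0.0496]
tool_rot: [180.0, 0.0, 174.2]
force: [0.5, -0.1, -0.0]
grip_width: 0.0179
grasp_force: 30.0
```

Request:
drive_tool(
  moves=[0,0,0.08,0,10,0,0,0.16,0,10,0,0,0.24,0,10,0,0,0.32,0,10,0,0,0.4,0,10],
)

```text
time_s: 10.48
tool_pos: [0.4382, -0.1335, 0.0326]
tool_rot: [180.0, -0.3, 174.2]
force: [-6.6, 0.8, 4.5]
grip_width: 0.0177
grasp_force: 30.0
```

Request:
drive_tool(
  moves=[0.07,0,0.07,0,10,0.08,0,0.14,0,10,0.09,0,0.21,0,10,0.1,0,0.28,0,10,0.1,0,0.35,0,10],
)

```text
time_s: 11.1
tool_pos: [0.4369, -0.1335, 0.0195]
tool_rot: [-180.0, 0.0, 174.2]
force: [-3.5, 0.8, 4.3]
grip_width: 0.0176
grasp_force: 30.0
```

Request:
drive_tool(
  moves=[0.04,0,0.07,0,10,0.04,0,0.14,0,10,0.05,0,0.21,0,10,0.05,0,0.24,0,10],
)

```text
time_s: 11.6
tool_pos: [0.4362, -0.1334, 0.0104]
tool_rot: [-180.0, 0.2, 174.2]
force: [2.4, -1.2, 5.5]
grip_width: 0.0178
grasp_force: 30.0
```

Request:
drive_tool(
  moves=[0,0,0.05,0,10,0,0,0.09,0,10,0,0,0.09,0,10],
)

```text
time_s: 11.98
tool_pos: [0.4361, -0.1334, 0.0068]
tool_rot: [-180.0, 0.1, 174.2]
force: [1.1, -1.0, 5.2]
grip_width: 0.0175
grasp_force: 30.0
```

```bash
python3 - <<'E'
from h import *
o=env.get_obs(); print(o["tool_pos"],o["force"])
p,d=env.read_camera("side"); K,R,t=cam("side"); P=cloud(K,R,t,d)
c=p[170:290,170:370,::-1]; cv2.imwrite("pics/s3.png",cv2.resize(c,None,fx=4,fy=4,interpolation=cv2.INTER_CUBIC))
d0=np.load("side0.npy"); P0=cloud(K,R,t,d0)
# slab plane tilt before/after from top pixels
for n,Q in(("before",P0),("now",P)):
    A=Q[165:225,300:405].reshape(-1,3); A=A[(A[:,2]>.044)&(A[:,2]<.075)&(A[:,0]>.7)&(A[:,0]<.87)]
    for _ in range(4):
        M=np.c_[A[:,:2],np.ones(len(A))]; k=np.linalg.lstsq(M,A[:,2],rcond=None)[0]; e=abs(A[:,2]-M@k); A=A[e<max(.0025,0)]
    print(n,len(A),k,"z mid front",k@[.705,-.096,1],"rear",k@[.86,-.11,1])
E
```

```text
[ 0.4360611  -0.13336802  0.00682183] [ 1.14755805 -0.95830239  5.19178376]
before 2618 [ 0.03974251 -0.00189919  0.02120777] z mid front 0.049408562955132136 rear 0.0555952410762392
now 2098 [-0.02527189  0.00570324  0.07741402] z mid front 0.059049832522762774 rear 0.05505284442320542
```

Request:
drive_tool(
  moves=[0,0,0.02,0,10,0,0,0.035,0,10,0,0,0.035,0,10],
)

```text
time_s: 12.4
tool_pos: [0.4361, -0.1333, 0.0064]
tool_rot: [180.0, 0.1, 174.2]
force: [-1.8, -0.4, 17.4]
grip_width: 0.0175
grasp_force: 30.0
```

Request:
drive_tool(
  moves=[0,0,-0.015,0,10,0,0,-0.025,0,10,0,-0.04,-0.025,-0.04,10,0,-0.08,-0.025,-0.09,10,0,-0.13,-0.025,-0.14,10],
)

```text
time_s: 13.02
tool_pos: [0.4356, -0.137, 0.0065]
tool_rot: [179.9, 0.1, 175.6]
force: [1.4, 2.9, 6.5]
grip_width: 0.0178
grasp_force: 30.0
```

Request:
drive_tool(
  moves=[0,-0.07,0,-0.07,10,-0.01,-0.14,0,-0.15,10,-0.01,-0.21,0,-0.22,10,-0.02,-0.28,0,-0.3,10,-0.02,-0.28,0,-0.3,10],
)

```text
time_s: 13.65
tool_pos: [0.4347, -0.1478, 0.0064]
tool_rot: [179.8, 0.0, 178.6]
force: [-0.7, 3.2, 9.6]
grip_width: 0.0176
grasp_force: 30.0
```

Request:
drive_tool(
  moves=[0,-0.06,-0.005,-0.06,10,0,-0.12,-0.01,-0.12,10,0,-0.18,-0.01,-0.18,10,0,-0.2,-0.01,-0.2,10],
)

```text
time_s: 14.15
tool_pos: [0.4345, -0.1563, 0.0065]
tool_rot: [179.9, 0.0, -179.4]
force: [0.9, 2.1, 5.8]
grip_width: 0.0171
grasp_force: 30.0
```

Request:
drive_tool(
  moves=[0,0,-0.03,0,10,0,0,-0.06,0,10,0,0,-0.08,0,10,0,0,-0.08,0,10],
)

```text
time_s: 14.65
tool_pos: [0.4344, -0.157, 0.0094]
tool_rot: [180.0, 0.0, -179.4]
force: [5.1, 1.8, -1.1]
grip_width: 0.0175
grasp_force: 30.0
```

Request:
drive_tool(
  moves=[0,0,0,0,24,0,0,0,0,36,0,0,0,0,36,0,0,-0.5,0,36,0,0,-1.5,0,36],
)

```text
time_s: 15.28
tool_pos: [0.4319, -0.1575, 0.0688]
tool_rot: [-180.0, -0.3, -179.4]
force: [0.7, 0.1, 0.5]
grip_width: 0.0359
grasp_force: 0.0
```

Request:
drive_tool(
  moves=[0,0,-1.5,0,60,0,0,-3,0,60,0,0,-3,0,60,0,0,-3,0,60],
)

```text
time_s: 15.78
tool_pos: [0.4333, -0.1574, 0.189]
tool_rot: [180.0, -0.1, -179.4]
force: [-1.0, -0.3, -0.5]
grip_width: 0.0589
grasp_force: 0.0
```

```bash
cat > meas.py <<'E'
from h import *
def slab(D=None):
    K,R,t=cam("side"); p,d=env.read_camera("side"); Q=cloud(K,R,t,d)
    A=Q[165:225,300:405].reshape(-1,3); A=A[(A[:,2]>.044)&(A[:,2]<.075)&(A[:,0]>.7)&(A[:,0]<.87)]
    for _ in range(4):
        M=np.c_[A[:,:2],np.ones(len(A))]; k=np.linalg.lstsq(M,A[:,2],rcond=None)[0]; e=abs(A[:,2]-M@k); A=A[e<.0025]
    print("slab",len(A),k.round(4),"edge z",(k@[.705,-.096,1]-.04).round(4)); return p
E
python3 - <<'E'
from meas import *
o=env.get_obs(); print(o["tool_pos"],o["tool_rot"],o["force"])
p=slab()
c=p[170:290,170:370,::-1]; cv2.imwrite("pics/s4.png",cv2.resize(c,None,fx=4,fy=4,interpolation=cv2.INTER_CUBIC))
E
```

```text
[ 0.4333306  -0.15743995  0.18901984] [ 1.79967101e+02 -5.44097825e-02 -1.79379399e+02] [-1.01173451 -0.3043232  -0.47902548]
slab 2134 [-0.021   0.0049  0.0737] edge z 0.0184
```

View pics/s4.png

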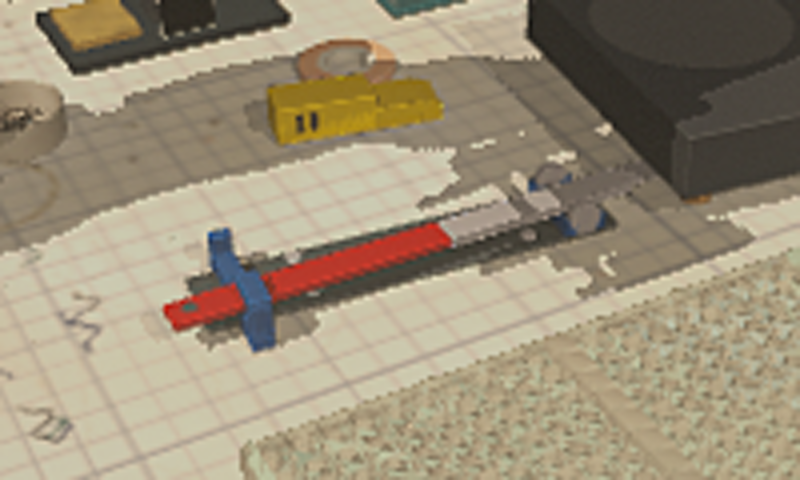

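The bar is parked under the tooth at about (255,290) in the crop, with the toe holding the slab's edge at 18.4 mm. Next is the shim.

Request:
drive_tool(
  moves=[-3.52,3.86,0,0.7,50,-3.52,3.86,0,1.23,50,-3.52,3.86,0.5,1.23,50,-3.52,3.86,1.8,1.23,50,-3.52,3.86,2.4,1.23,50],
)

```text
time_s: 16.45
tool_pos: [0.5704, 0.0005, 0.0876]
tool_rot: [-179.8, -0.5, 168.5]
force: [-1.0, -0.2, 0.1]
grip_width: 0.0496
grasp_force: 0.0
```

```bash
python3 - <<'E'
from h import *
o=env.get_obs(); print(o["tool_pos"],o["tool_rot"],o["grip_width"])
env.read_camera("side"); env.read_camera("side")
K,R,t=wcam(); p,d=env.read_camera("wrist"); o=env.get_obs(); print(o["tool_pos"])
cv2.imwrite("pics/w4.png",p[:,:,::-1])
h,s,v=cv2.split(cv2.cvtColor(p[:,:,::-1].copy(),cv2.COLOR_BGR2HSV)); P=cloud(K,R,t,d)
m=((h>20)&(h<34)&(s>150)&(v>80)&(np.arange(560)[None]>180)&(np.arange(560)[None]<380)).astype(np.uint8); m[240:]=0
N,L,S,C=cv2.connectedComponentsWithStats(m); i=1+np.argmax(S[1:,4]); print(S[i])
M=(L==i); Q=P[M]; print(np.percentile(Q,[2,50,98],axis=0).round(4))
ys,xs=np.nonzero(M&(P[...,2]>.021)); X=np.array([ray(K,R,t,a,b,.024)[:2] for a,b in zip(xs,ys)])*1000
r=cv2.minAreaRect(X.astype(np.float32)); print(r,cv2.boxPoints(r).round(1).tolist())
E
```

```text
[5.70375230e-01 4.81197774e-04 8.75972173e-02] [-179.76104323   -0.47462987  168.52420441] 0.04958630861436099
[ 0.57070196 -0.00231989  0.09064215]
[ 259  185   37   55 1822]
[[ 5.445e-01 -1.450e-02  2.330e-02]
 [ 5.648e-01  4.000e-04  2.480e-02]
 [ 5.865e-01  1.530e-02  2.620e-02]]
((565.9156494140625, 0.2771148681640625), (28.42259979248047, 43.157100677490234), 77.91220092773438) [[541.7999877929688, -9.100000381469727], [584.0, -18.100000381469727], [590.0, 9.699999809265137], [547.7999877929688, 18.700000762939453]]
```

Request:
drive_tool(
  moves=[0,0.04,1,0,50,0,0.04,2,0,50,0,0.04,2,0,50,0,0.04,2,0,20,0,0.04,2,0,20],
  squeeze=15,
)

```text
time_s: 17.23
tool_pos: [0.5752, -0.0001, 0.0159]
tool_rot: [179.9, 0.2, 168.3]
force: [-0.5, -1.0, 0.0]
grip_width: 0.0373
grasp_force: 0.0
```

Request:
drive_tool(
  moves=[0,0,0,0,20,0,0,0,0,20,0,0,0,0,20],
)

```text
time_s: 17.6
tool_pos: [0.5747, 0.0, 0.0153]
tool_rot: [179.9, 0.1, 168.3]
force: [-1.9, 0.4, 7.2]
grip_width: 0.0299
grasp_force: 15.0
```

Request:
drive_tool(
  moves=[0,0,-0.2,0,20,-0.8,-0.9,-0.2,-0.35,20,-1.59,-1.8,-0.2,-0.67,20,-1.59,-1.8,-0.2,-0.67,20,-1.59,-1.8,-0.2,-0.67,20],
)

```text
time_s: 18.23
tool_pos: [0.6208, -0.0831, 0.0215]
tool_rot: [180.0, -0.0, 175.0]
force: [-0.1, 1.2, -1.7]
grip_width: 0.0295
grasp_force: 15.0
```

```bash
cat > shim.py <<'E'
from meas import *
def look(name,zs):
    K,R,t=wcam(); o=env.get_obs(); print(o["tool_pos"],o["tool_rot"],o["force"])
    p,d=env.read_camera("wrist"); cv2.imwrite(f"pics/{name}.png",p[:,:,::-1]); P=cloud(K,R,t,d)
    h,s,v=cv2.split(cv2.cvtColor(p[:,:,::-1].copy(),cv2.COLOR_BGR2HSV))
    m=((h>20)&(h<34)&(s>150)&(v>60)).astype(np.uint8); m[:,:200]=0; m[:,360:]=0; m[260:]=0
    N,L,S,C=cv2.connectedComponentsWithStats(m); i=1+np.argmax(S[1:,4])
    M=L==i; print(S[i],np.percentile(P[M],[2,50,98],axis=0).round(4).tolist())
    ys,xs=np.nonzero(M); X=np.array([ray(K,R,t,a,b,zs)[:2] for a,b in zip(xs,ys)])*1000
    r=cv2.minAreaRect(X.astype(np.float32)); print(r,cv2.boxPoints(r).round(1).tolist())
E
python3 - <<'E'
from shim import *
p=slab(); look("w5",.030)
c=p[150:270,230:400,::-1]; cv2.imwrite("pics/s5.png",cv2.resize(c,None,fx=4,fy=4,interpolation=cv2.INTER_CUBIC))
E
```

```text
slab 2113 [-0.0241  0.0055  0.0762] edge z 0.0187
[ 0.62069416 -0.08205895  0.02138063] [ 1.79941961e+02 -5.59868347e-02  1.75068336e+02] [-0.15395673  0.29481551 -1.08092408]
[ 248  207   53   53 2539] [[0.5907, -0.0937, 0.0293], [0.605, -0.0808, 0.0309], [0.6208, -0.0679, 0.0322]]
((606.13134765625, -81.2326431274414), (28.450435638427734, 30.991792678833008), 85.11122131347656) [[589.5, -94.0999984741211], [620.4000244140625, -96.69999694824219], [622.7999877929688, -68.4000015258789], [591.9000244140625, -65.69999694824219]]
```

View pics/s5.png

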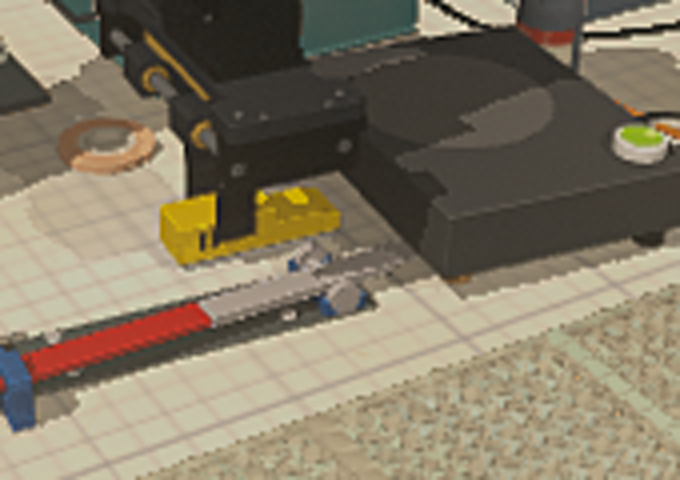

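Request:
drive_tool(
  moves=[0,0,0.08,0,20,0,0,0.15,0,20,-0.3,0,0.15,0,20,-0.6,0,0.15,0,20,-0.9,0,0.15,0,20],
)

```text
time_s: 18.95
tool_pos: [0.6582, -0.0865, 0.0155]
tool_rot: [-180.0, 0.0, 175.0]
force: [-0.0, -0.1, -0.2]
grip_width: 0.0297
grasp_force: 15.0
```

Request:
drive_tool(
  moves=[-0.1,0,0,0,20,-0.2,0,0,0,20,-0.3,0,0,0,20,-0.36,0,0,0,20,-0.36,0,0,0,20],
)

```text
time_s: 19.58
tool_pos: [0.6714, -0.0877, 0.0156]
tool_rot: [180.0, 0.0, 175.0]
force: [0.4, -0.8, -0.4]
grip_width: 0.03
grasp_force: 15.0
```

```bash
python3 - <<'E'
from shim import *
slab(); look("w6",.024)
E
```

```text
slab 1557 [-0.024   0.0078  0.0765] edge z 0.0188
[ 0.67128043 -0.08771841  0.01557508] [ 1.79994536e+02 -7.71334805e-03  1.75025739e+02] [-0.36502383 -0.39780838 -0.53747537]
[ 248  207   52   53 2509] [[0.6412, -0.0992, 0.0236], [0.6555, -0.0864, 0.0251], [0.6715, -0.0736, 0.0263]]
((656.7716674804688, -87.04830169677734), (27.79558753967285, 31.036209106445312), 85.09449005126953) [[640.0999755859375, -99.5999984741211], [671.0, -102.19999694824219], [673.4000244140625, -74.5], [642.5, -71.9000015258789]]
```

Request:
drive_tool(
  moves=[-0.05,0,0.005,0,20,-0.08,0,0.005,0,20,-0.1,0,0.005,0,20,-0.1,0,0.005,0,20],
  squeeze=6,
)

```text
time_s: 20.18
tool_pos: [0.6755, -0.0881, 0.0154]
tool_rot: [180.0, 0.0, 175.0]
force: [0.6, 0.1, -0.0]
grip_width: 0.0299
grasp_force: 6.0
```

Request:
drive_tool(
  moves=[-0.02,0,0,0,20,-0.04,0,0,0,20,-0.04,0,0,0,20],
)

```text
time_s: 20.55
tool_pos: [0.6766, -0.0882, 0.0154]
tool_rot: [180.0, -0.0, 175.0]
force: [-2.2, -0.4, 0.0]
grip_width: 0.0298
grasp_force: 6.0
```

Request:
drive_tool(
  moves=[-0.02,0,0,0,20,-0.02,0,0,0,20,-0.02,0,0,0,20],
)

```text
time_s: 20.92
tool_pos: [0.6767, -0.0882, 0.0153]
tool_rot: [180.0, -0.1, 175.0]
force: [-4.8, 1.1, 3.1]
grip_width: 0.0298
grasp_force: 6.0
```

Request:
drive_tool(
  moves=[-0.02,0,0,0,20,-0.02,0,0,0,20,-0.02,0,0,0,20],
)

```text
time_s: 21.3
tool_pos: [0.6769, -0.0882, 0.0153]
tool_rot: [180.0, -0.2, 175.0]
force: [-6.7, 0.7, 5.1]
grip_width: 0.0298
grasp_force: 6.0
```

Request:
drive_tool(
  moves=[0.025,0,0,0,20,0.025,0,0,0,44,0.025,0,0,0,44,0.025,0,0,0,44,0.025,0,-0.5,0,44],
)

```text
time_s: 21.92
tool_pos: [0.6763, -0.088, 0.0344]
tool_rot: [-180.0, -0.2, 175.0]
force: [-0.5, 0.1, -0.2]
grip_width: 0.0437
grasp_force: 0.0
```

Request:
drive_tool(
  moves=[0,0,-1,0,44,0,0,-2.5,0,44,0,0,-2.5,0,44,0,0,-2.5,0,44],
)

```text
time_s: 22.42
tool_pos: [0.6778, -0.0883, 0.1365]
tool_rot: [180.0, 0.1, 175.0]
force: [0.4, -0.6, -0.0]
grip_width: 0.0439
grasp_force: 0.0
```

```bash
python3 - <<'E'
from shim import *
p=slab(); look("w7",.024)
E
```

```text
slab 2144 [-0.0219  0.005   0.0744] edge z 0.0185
[ 0.67712616 -0.08803374  0.13517807] [ 1.79975502e+02 -3.51677582e-02  1.75027942e+02] [ 0.83276623  0.18853447 -1.14631074]
[ 259  168   31   63 1762] [[0.6467, -0.1025, 0.0227], [0.6736, -0.0885, 0.0249], [0.7032, -0.0744, 0.0264]]
((675.0341796875, -88.66087341308594), (28.26816749572754, 61.38544845581055), 84.55580139160156) [[643.0999755859375, -99.80000305175781], [704.2000122070312, -105.5999984741211], [706.9000244140625, -77.5], [645.7999877929688, -71.69999694824219]]
```

View pics/w7.png

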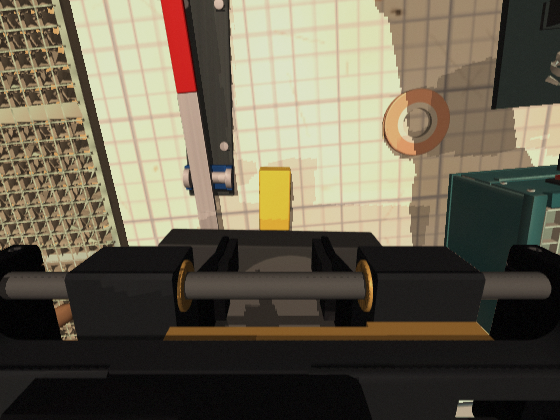

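The shim's 60 mm thick part ends right at the slab's face at (276,230), centred and square. Back to the bar.

Request:
drive_tool(
  moves=[5.9,-2.25,0,-0.56,36,5.9,-2.25,0,-0.56,36,5.9,-2.25,0,-0.56,36,5.9,-2.25,0,-0.56,36,5.9,-2.25,0,-0.56,36],
)

```text
time_s: 23.15
tool_pos: [0.4296, -0.1581, 0.1339]
tool_rot: [179.8, -0.2, -179.6]
force: [1.8, 0.9, -0.5]
grip_width: 0.0361
grasp_force: 0.0
```

Request:
drive_tool(
  moves=[0,0,0,0,36,0,0,0,0,36],
  squeeze=30,
)

```text
time_s: 23.4
tool_pos: [0.4357, -0.1571, 0.1353]
tool_rot: [-179.9, -0.0, -179.3]
force: [1.1, -0.0, 0.1]
grip_width: 0.0364
grasp_force: 0.0
```

Request:
drive_tool(
  moves=[0.03,0,1.5,0,36,0.03,0,2.6,0,36,0.03,0,3.0,0,36,0.03,0,3.15,0,36,0.03,0,3.15,0,36],
)

```text
time_s: 24.02
tool_pos: [0.4346, -0.1578, 0.0102]
tool_rot: [-180.0, 0.1, -179.4]
force: [-0.7, 0.4, 0.7]
grip_width: 0.0362
grasp_force: 0.0
```

Request:
drive_tool(
  moves=[0,0,0,0,10,0,0,0,0,10,0,0,0,0,10,0,0,0,0,10],
  squeeze=30,
)

```text
time_s: 24.52
tool_pos: [0.4341, -0.1574, 0.01]
tool_rot: [180.0, 0.1, -179.4]
force: [0.5, 1.4, 3.7]
grip_width: 0.0173
grasp_force: 30.0
```

Request:
drive_tool(
  moves=[0,0,0.02,0,10,0,0,0.04,0,10,0,0,0.04,0,10],
)

```text
time_s: 24.9
tool_pos: [0.4341, -0.1575, 0.008]
tool_rot: [-180.0, 0.1, -179.4]
force: [1.2, 0.6, 3.8]
grip_width: 0.0174
grasp_force: 30.0
```

Request:
drive_tool(
  moves=[0,0.05,0,0.05,10,0,0.12,0,0.12,10,-0.01,0.19,0,0.19,10,-0.01,0.26,0,0.26,10,-0.02,0.33,0,0.33,10],
)

```text
time_s: 25.52
tool_pos: [0.4344, -0.1444, 0.008]
tool_rot: [-180.0, 0.0, 177.3]
force: [1.6, -1.9, 4.7]
grip_width: 0.0173
grasp_force: 30.0
```

Request:
drive_tool(
  moves=[0,0.07,0,0.07,10,0,0.14,0,0.14,10,-0.01,0.21,0,0.2,10,-0.01,0.23,0,0.22,10],
)

```text
time_s: 26.02
tool_pos: [0.4351, -0.135, 0.0078]
tool_rot: [-180.0, 0.0, 175.1]
force: [3.0, -4.0, 4.2]
grip_width: 0.0177
grasp_force: 30.0
```

Request:
drive_tool(
  moves=[0,0,-0.06,0,10,0,0,-0.12,0,10,0,0,-0.18,0,10,-0.01,0,-0.24,0,10,-0.01,0,-0.3,0,10],
)

```text
time_s: 26.65
tool_pos: [0.4355, -0.1346, 0.0198]
tool_rot: [180.0, 0.0, 175.1]
force: [4.9, -1.4, 1.0]
grip_width: 0.0173
grasp_force: 30.0
```

Request:
drive_tool(
  moves=[-0.01,0,-0.06,0,10,-0.01,0,-0.12,0,10,-0.02,0,-0.18,0,10,-0.02,0,-0.24,0,10,-0.03,0,-0.3,0,10],
)

```text
time_s: 27.28
tool_pos: [0.4334, -0.1343, 0.0305]
tool_rot: [179.9, -0.4, 175.1]
force: [-0.6, -0.0, -1.6]
grip_width: 0.0173
grasp_force: 30.0
```

Request:
drive_tool(
  moves=[0,0,-0.1,0,10,0,0,-0.2,0,10,0,0,-0.24,0,10,0.05,0,-0.24,0,10,0.12,0,-0.24,0,10],
)

```text
time_s: 27.9
tool_pos: [0.4316, -0.1348, 0.0414]
tool_rot: [180.0, 0.0, 175.1]
force: [-0.3, -0.2, -2.2]
grip_width: 0.0169
grasp_force: 30.0
```

Request:
drive_tool(
  moves=[0.1,0,0,0,10,0.25,0,0,0,10,0.4,0,0,0,10,0.56,0,0,0,10,0.58,0,0,0,10],
)

```text
time_s: 28.52
tool_pos: [0.408, -0.1327, 0.0414]
tool_rot: [180.0, -0.0, 175.1]
force: [0.1, -0.0, -0.8]
grip_width: 0.0171
grasp_force: 30.0
```

```bash
python3 - <<'E'
from meas import *
o=env.get_obs(); print(o["tool_pos"],o["tool_rot"],o["force"])
p=slab(); c=p[150:270,200:370,::-1]; cv2.imwrite("pics/s6.png",cv2.resize(c,None,fx=4,fy=4,interpolation=cv2.INTER_CUBIC))
E
```

```text
[ 0.40798569 -0.13269976  0.04137666] [ 1.79959229e+02 -1.41416469e-02  1.75118026e+02] [ 0.08319217 -0.00676819 -0.77554334]
slab 2469 [0.0024 0.0016 0.0532] edge z 0.0147
```

View pics/s6.png

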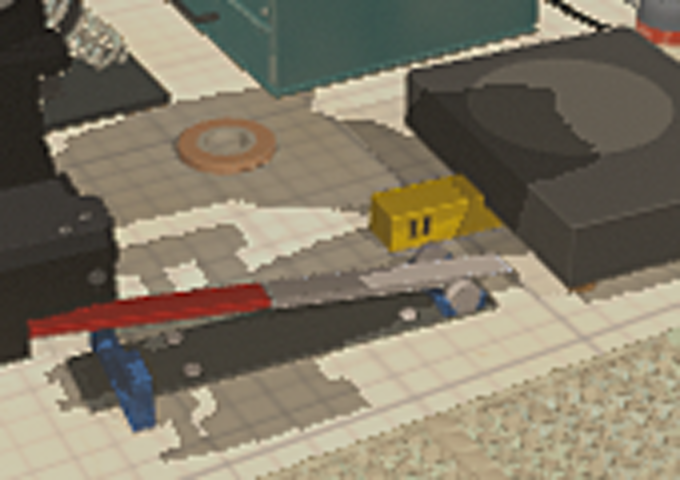

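The slab is level (0.0024 rad) and the toe at (515,268) in the crop is clear of it. I'll lower the handle onto the sill and release.

Request:
drive_tool(
  moves=[0,0,0.2,0,10,0,0,0.4,0,10,0,0,0.6,0,10,0,0,0.75,0,10,0,0,0.75,0,10],
)

```text
time_s: 29.2
tool_pos: [0.4082, -0.133, 0.0109]
tool_rot: [-180.0, -0.1, 175.1]
force: [-1.1, 0.4, -1.2]
grip_width: 0.0172
grasp_force: 30.0
```

Request:
drive_tool(
  moves=[0,0,0.05,0,10,0,0,0.08,0,10,0,0,0.08,0,10],
)

```text
time_s: 29.58
tool_pos: [0.4088, -0.1329, 0.0083]
tool_rot: [180.0, 0.0, 175.1]
force: [-1.6, -0.3, -0.3]
grip_width: 0.0172
grasp_force: 30.0
```

Request:
drive_tool(
  moves=[0,0,0.02,0,10,0,0,0.03,0,10,0,0,0.03,0,24,0,0,0.03,0,36,0,0,0.03,0,36],
)

```text
time_s: 30.2
tool_pos: [0.4088, -0.1329, 0.007]
tool_rot: [180.0, 0.0, 175.1]
force: [-0.9, 0.1, -0.1]
grip_width: 0.0334
grasp_force: 0.0
```

Request:
drive_tool(
  moves=[0,0,-0.5,0,36,0,0,-1.5,0,36,0,0,-3,0,36,0,0,-4,0,36,0,0,-4,0,36],
)

```text
time_s: 30.82
tool_pos: [0.4111, -0.1332, 0.1701]
tool_rot: [179.9, 0.4, 175.1]
force: [-0.0, 1.0, -1.1]
grip_width: 0.0358
grasp_force: 0.0
```

```bash
python3 - <<'E'
from shim import *
slab(); K,R,t=wcam(); o=env.get_obs(); print(o["tool_pos"])
p,d=env.read_camera("wrist"); P=cloud(K,R,t,d)
h,s,v=cv2.split(cv2.cvtColor(p[:,:,::-1].copy(),cv2.COLOR_BGR2HSV))
m=(((h<8)|(h>172))&(s>150)&(v>60)).astype(np.uint8); N,L,S,C=cv2.connectedComponentsWithStats(m); i=1+np.argmax(S[1:,4]); Q=P[L==i]
print(S[i],np.percentile(Q,[2,50,98],axis=0).round(4).tolist())
# toe & shim from side
K,R,t=cam("side"); p,d=env.read_camera("side"); P=cloud(K,R,t,d); h,s,v=cv2.split(cv2.cvtColor(p[:,:,::-1].copy(),cv2.COLOR_BGR2HSV))
m=(((h<8)|(h>172))&(s>150)&(v>60)).astype(np.uint8); m[:,:180]=0;m[:,330:]=0;m[:190]=0;m[270:]=0
N,L,S,C=cv2.connectedComponentsWithStats(m); i=1+np.argmax(S[1:,4]); Q=P[L==i]; print(S[i],np.percentile(Q,[2,50,98],axis=0).round(4).tolist(), "slope",np.polyfit(Q[:,0],Q[:,2],1))
E
```

```text
slab 2460 [0.0017 0.0015 0.0537] edge z 0.0148
[ 0.40955144 -0.13284772  0.16804065]
[ 267  181   16   91 1403] [[0.3982, -0.1471, 0.0194], [0.448, -0.1363, 0.0209], [0.5011, -0.1254, 0.0223]]
[194 227  75  24 461] [[0.397, -0.1535, 0.015], [0.4697, -0.1419, 0.0195], [0.5406, -0.1283, 0.0213]] slope [-0.11513972  0.07409193]
```

Request:
drive_tool(
  moves=[-6.6,0.7,0.5,0,44,-6.6,0.7,0.5,0,44,-6.6,0.7,0.5,0,44,-6.6,0.7,0.5,0,44,-6.6,0.7,0.5,0,44],
)

```text
time_s: 31.6
tool_pos: [0.6754, -0.126, 0.1413]
tool_rot: [-179.9, -0.4, 175.3]
force: [-1.7, 0.4, -0.1]
grip_width: 0.0443
grasp_force: 0.0
```

```bash
python3 - <<'E'
from shim import *
env.read_camera("side");env.read_camera("side");env.read_camera("side"); look("w8",.024)
o=env.get_obs()
for n in("w7","w8"):
    p=cv2.imread(f"pics/{n}.png"); h,s,v=cv2.split(cv2.cvtColor(p,cv2.COLOR_BGR2HSV)); ys,xs=np.nonzero((h>20)&(h<34)&(s>150)&(v>60)&(np.arange(560)[None]>230)&(np.arange(560)[None]<330)&(np.arange(420)[:,None]<260))
    c=int(np.median(xs)); e=ys.max(); print(n,c,e,[tuple(int(x) for x in p[r,c]) for r in range(e-4,e+6)])
E
```

```text
[ 0.67297381 -0.12777296  0.14393197] [-179.89784606   -0.27878918  175.10558623] [-1.46819458 -0.56422422 -0.24519711]
[ 300  168   32   61 1656] [[0.6468, -0.1029, 0.0232], [0.6733, -0.0887, 0.0248], [0.7032, -0.0741, 0.0263]]
((674.8358154296875, -88.6611557006836), (29.252504348754883, 60.507144927978516), 83.96083068847656) [[643.2000122070312, -100.0], [703.4000244140625, -106.4000015258789], [706.5, -77.30000305175781], [646.2999877929688, -70.9000015258789]]
w7 274 230 [(55, 170, 219), (54, 168, 217), (55, 169, 218), (48, 148, 194), (25, 64, 88), (28, 33, 36), (29, 31, 36), (27, 29, 33), (29, 31, 35), (27, 30, 33)]
w8 314 228 [(54, 167, 216), (54, 167, 216), (54, 167, 215), (47, 146, 189), (29, 65, 88), (25, 28, 30), (27, 30, 33), (26, 30, 32), (25, 28, 33), (25, 30, 33)]
```

```bash
python3 -c "
from cell import env
print(env.sign_off())"
```

```text
the job is handed in; nothing more can be done
None
```

The job is handed in at about 32 s of the 72 s allowed, with the verdict not shown. My last measurements put the slab level to about 0.002 rad on the shim, the shim's step touching the slab's front, and the bar lying in the stand with its toe about 15 mm clear. I viewed 11 pictures, one over the limit of 10.

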